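Lever a flat battery pack out of a leak tester

ROBOT

A 6-joint arm with a two-finger parallel gripper is mounted at the origin on a cart in front of the work surface, level with it; the furniture and walls round the work are solid. World frame = base frame: x ahead of the robot, y to its left, z up, the work surface at z = 0. Lengths are in m, angles in degrees, forces in N, time in s.
With the tool pointing down it reaches from about 0.3 to 0.75 m from the base axis. Payload 8.5 kg.
Tool frame: the origin (TCP) lies at the very end of the fingers, on their centre line; the grasp point (between the pads) lies 19 mm behind it; z points along the fingers, y is the line along which they close (so a half turn about z gives the same grasp; the last joint's range is limited). The gripper opens to 85 mm and grips with 20 to 120 N. Pads are 22 mm wide; open, the fingers measure 114 mm over their backs; the gripper's body (76 mm by 85 mm) begins 54 mm behind the grasp point. The pads swing forward as they close: fully open they stand 13 mm farther back than shut.
Start: joints at [57.737, 21.807, 74.336, -0, 83.858, -12.336], TCP at [0.187, 0.517, 0.208] pointing down, gripper open.
Joint ranges: [-178.18, 178.18], [-50.72, 133.34], [12.68, 142.11], [-81.47, 261.47], [9.98, 163.14], [-165.26, 165.26]. Speed limits (degrees/s): [136.94, 136.94, 180, 180, 180, 180].

INTERFACE

Orientations are given as a 3x3 rotation matrix whose columns are the frame's x, y, z axes.
In Python, from rig import * gives the robot as it stands. The module is installed in compiled form; this text tells all that it offers.
- The arm moves only by the shell command python3 -m pendant 'ROWS' [OPENING] [FORCE]. ROWS is JSON, a list of rows, each a list of 2 entries, a list of its own where there are three numbers: the shift along the tool's x, y, z as a fraction of full scale, then the turn, a rotation vector about the tool's x, y, z as a fraction of full scale. A call has 1 to 8 rows; each row shifts and turns the commanded pose from where the row before left it, along the tool's axes as they then stand; what a row does not reach is not made up. Full scale, the value 1, is 40 mm for a shift and 5 degrees for a turn. A row lasts 1/8 s, in which the tool goes at most 62.5 mm and 10.7 degrees, less where a joint would pass 70% of its speed; a pose out of reach is approached as far as the arm can. A call with a number of a shift or a turn outside -1 to 1 is refused whole. A call with a gripper value outside its range is refused whole. OPENING is the opening, from 0 (shut) to 1 (fully open), set as the call begins (- or left out, the last holds). The fingers move at their own pace and stop on an object; FORCE is the grip in N (left out, the last holds). Time passes only in rows, so rows that do not move let the fingers close. It gives the time, the measured TCP pose, the force, the opening and the grip force at its end, in the units of the state.
- observe(): the state, without advancing time (a new reading comes with each control period).
- get_image(name): name is "scene" or "side" or "wrist"; returns a dict with "img" (384x512x3 uint8, blue, green, red), "range_z" (384x512 float32, m along the optical axis (not along the pixel's ray), 0 where there is no reading), "camera_matrix" (3x3 intrinsics, pixels), "dist_coeffs" ([k1, k2, p1, p2, k3] as OpenCV has them; the pictures are not rectified), "eye" and "rotation" of the camera in the world. Camera axes: x right, y down, z forward; pixel columns grow to the right and rows downward; lengths in m; the calibration is good to about 2 mm. A picture is of the moment at which its call begins.
- close_job(): hands the job in; it is judged then, once.
Trained networks look in the newest picture that a camera, given by its name, has taken for a name from the list of things; names that differ only in an ending like _2 or _b are one class to them, and where a whole thing is asked for, a point or a joint stands for the part that bears it (a point fixed in the world has none). Each returns a list of dicts, best first, with "conf" (0 to 1); they miss things now and then, are a little off and sometimes report something else, mostly with a low value. They report only what shows in the picture. A call takes as long as a camera call.
- regions_of(camera, query): "mask" (384x512 bool, what is visible of it).
- landmark_of(camera, query): "point" ([x, y, z] in m, in world coordinates, good to about 4 mm: a listed point, or the origin of a listed thing).
The state is a dict: "time_s": time; "q": joint angles; "qvel": joint speeds; "joint_efforts": joint torques, N m; "position": TCP position; "tool_rot": TCP orientation; "ft_force": force on the tool from outside, world axes, zero at the start; "wrist_torque": the same for the moment, N m; "grip_width": finger opening in m; "gripper_force": force on a finger pad.
Only numpy, scipy, OpenCV 4.12 (cv2) and the standard library are available. Lean on these libraries where they do the work, as an engineer would, in place of code of your own. Each camera call takes 0.05 s, during which the arm holds its last target. There are 200 camera calls.

TASK

The leak tester's battery is flat: slide the clear cover of its battery bay fully back and lever the snug battery pack up with the screwdriver until it springs out of its catches. Then lift the loose pack out and lay it gently, flat, in the red tray. Leave the cover open, the screwdriver lying on the bench, and the oil bottle, loupe and compound bar where they stand.

Things in the scene. Friction and masses are not known exactly. Their poses are not given: they have to be found in the camera images.
- tester: orange leak tester, fixed, 265 mm long (own x, away from the robot), 130 mm wide (y), flat deck 95 mm above the bench. Origin on the bench below the battery bay's centre; +x runs from the pry end to the gauges. Front face at x = -73 mm; gauge housing, 52 mm above the deck, from x = 158 to 192 mm. Two rails 7 mm high along the deck's edges at y = -60 and +60 mm
- bay (a point): centre of the battery bay's mouth, level with the deck, axes as the tester's. The bay is a pocket 99 x 54 mm, 16 mm deep; the seated pack is centred here with its top flush with the deck. From the bay's front end a pry channel 26 mm wide, 18 mm deep, runs out through the tester's front face
- pry_bar (a point): middle of the top of the fixed steel pry bar: a round bar 8 mm in diameter that lies along the tester's y across the pry channel, 20 mm in front of the pack's lip. Its top is 13.5 mm below the deck; the screwdriver's shaft levers over it. Axes as the tester's
- cover (a joint): sliding bay cover, a clear plate in a black frame on the two rails: 0 shut over the pack, 0.100 m fully back towards the gauges. It slides along the tester's +x with about 2 N and stays where it is left. Its underside is 7 mm and its top 12 mm above the deck
- cover_pull (a point): centre of the cover's black upright pull, at its front edge: a bar 10 mm thick (tester's x), 70 mm wide (y), rising from the cover to 34 mm above the deck
- pack_centre (a point): centre of the battery pack, a dark slab 96 mm long (own x, away from the pry end), 52 mm wide, 16 mm thick, 0.2 kg, pale label on top. Seated, its sides are below the deck. Spring balls 18 mm from its pry end hold it until the lip is levered up 10 mm against about 20 N; it then stays up by itself, pry end some 14 mm above the deck, and can be pinched across its width there and lifted
- pack_lip (a point): middle of the top edge of the pack's pry end, marked by a yellow stripe. Below it the end is undercut over 30 mm of width: the lip is 5 mm thick and overhangs 18 mm, with 11 mm of free height below it, for the tip of a screwdriver
- driver_handle (a point): centre of the screwdriver's orange handle (70 mm long, 20 mm thick, lying 10.5 mm above the bench). The shaft points along this point's -y; it is 6 mm wide and 5 mm high
- driver_tip (a point): tip of the screwdriver's shaft, 105 mm from the handle's centre; axes as driver_handle
- tray: red open tray, fixed, 150 mm long (its own x), 120 mm wide (y), walls 30 mm high and 4 mm thick. Origin on the bench under its centre
- tray_floor (a point): centre of the tray's inner floor, 14 mm above the bench; axes as the tray's
- oil_bottle: cream oil bottle with a red spout, 41 mm in diameter, 110 mm tall, origin at its foot; a bystander
- eye_loupe: black eye loupe, 37 mm in diameter, 26 mm high, origin at its foot; a bystander
- compound_bar: bar of polishing compound, 35 x 72 x 29 mm, half green, half cream, origin at its underside; a bystander

How it is judged (in metres and radians):
On the way, in this order (a step that is already met when the one before it is completed fails the run):
1. the cover is slid back by at least 85 mm of its 100 mm (value of joint cover above 0.085 m), for 0.2 s.
2. the pack's lip stands more than 8 mm above the deck, raised out of its catches, with the screwdriver's tip still under or beside it (within 30 mm) and no finger on the pack (z of pack_lip in the frame of bay above 0.008 m and horizontal distance between pack_centre and bay below 0.015 m and distance between driver_tip and pack_lip below 0.03 m and contact force between the fingers and pack below 0.05 N), for 0.1 s.
At the end, for the whole second after the job is handed in: The cover is slid back at least 85 mm; the pack lies at rest flat on the tray's floor, label up, inside its walls (tilt under 0.12 rad, its centre less than 13 mm above the floor); the screwdriver lies at rest flat on the bench (handle's centre below 20 mm, tip below 30 mm) (value of joint cover above 0.085 m and x of pack_centre in the frame of tray_floor between -0.05 and 0.05 m and y of pack_centre in the frame of tray_floor between -0.04 and 0.04 m and z of pack_centre in the frame of tray_floor below 0.013 m and angle between pack_centre's own z axis and vertical below 0.12 rad and linear speed of each of pack, screwdriver below 0.02 m/s and height (world z) of driver_handle below 0.02 m and height (world z) of driver_tip below 0.03 m); the robot touches nothing.
It fails at once if the pack is dropped or thrown (moves faster than 0.8 m/s while no finger touches it) (contact force between the fingers and pack below 0.05 N and linear speed of pack above 0.8 m/s).
It fails at once if the oil bottle, the loupe or the compound bar is moved more than 30 mm (distance of any of oil_bottle, eye_loupe, compound_bar from where it was at the start of the episode above 0.03 m).
It also fails if it takes over 72 s, if anything falls off the work surface, if the arm or the gripper's body presses on something with over 40 N, if the wrist force passes 120 N, or if a joint passes its speed limit or range.

## Working session

There is one attempt and no reset: what is moved stays moved. The work goes in short steps, Python scripts to look and compute and a shell command to move; the robot and the scene stay as the last step left them, time stands still between calls to the robot, and variables do not carry over. Pictures are saved under pics/ and viewed, at most 10 in all, crops included, and the job is handed in when it is done.

```bash
mkdir -p pics; cat > h.py <<'E'
from rig import *
import numpy as np, cv2
def lm(q,cams=("scene","side","wrist")):
    for c in cams:
        try:
            r=landmark_of(c,q)
        except Exception as e: print(c,q,e); continue
        print(q,c,[(np.round(d["point"],4).tolist(),round(d["conf"],2)) for d in r[:2]])
E
python3 - <<'E'
from h import *
o=observe();print(o["time_s"],o["position"],np.round(o["tool_rot"],3).tolist(),o["grip_width"],o["ft_force"])
ims=[get_image(c) for c in ("scene","side","wrist")]
for i in ims: print(np.round(i["eye"],3))
cv2.imwrite("pics/a.png",np.hstack([cv2.resize(ims[0]["img"],(400,300)),cv2.resize(ims[1]["img"],(400,300))]))
cv2.imwrite("pics/scene.png",cv2.resize(ims[0]["img"],(800,600)))
for q in ["tester","bay","pry_bar","cover_pull","pack_centre","pack_lip","driver_handle","driver_tip","tray","tray_floor","oil_bottle","eye_loupe","compound_bar"]: lm(q,("scene","side"))
print(observe()["time_s"])
E
```

```text
0.0 [0.18726415 0.51678548 0.20779549] [[-0.94, 0.341, -0.001], [0.341, 0.94, -0.001], [0.0, -0.001, -1.0]] 0.08551714436456612 [0.10634874 0.58737912 0.21659346]
[-0.305 -0.736  0.631]
[0.026 0.234 0.522]
[0.121 0.541 0.373]
tester scene [([0.5481, -0.282, 0.0022], 0.75)]
tester side [([0.5532, -0.2811, 0.0009], 0.94), ([0.5881, -0.4818, 0.0044], 0.41)]
bay scene [([0.5519, -0.2841, 0.092], 0.96), ([0.3605, -0.2994, 0.0176], 0.32)]
bay side [([0.5507, -0.2823, 0.0969], 0.56)]
pry_bar scene [([0.496, -0.2497, 0.0816], 0.76)]
pry_bar side [([0.4972, -0.2481, 0.081], 0.56)]
cover_pull scene [([0.5099, -0.2611, 0.1199], 0.74)]
cover_pull side [([0.5111, -0.2623, 0.1158], 0.87), ([0.5439, -0.5699, -0.0036], 0.16)]
pack_centre scene []
pack_centre side [([0.5477, -0.285, 0.0811], 0.42)]
pack_lip scene [([0.5084, -0.2562, 0.0945], 0.57)]
pack_lip side [([0.5075, -0.2561, 0.097], 0.63), ([0.5489, -0.283, 0.1013], 0.42)]
driver_handle scene [([0.4199, -0.212, 0.009], 0.8)]
driver_handle side [([0.4157, -0.2122, 0.0078], 0.8), ([0.5476, -0.2837, 0.0795], 0.43)]
driver_tip scene [([0.3588, -0.2992, 0.0091], 0.58), ([0.4165, -0.4294, 0.0134], 0.52)]
driver_tip side [([0.3593, -0.3006, 0.0119], 0.62)]
tray scene [([0.4155, -0.4298, -0.0021], 0.93)]
tray side [([0.4133, -0.4289, 0.0142], 0.65), ([0.414, -0.4304, 0.001], 0.55)]
tray_floor scene [([0.4191, -0.4326, 0.0136], 0.72)]
tray_floor side [([0.4143, -0.4308, 0.0158], 0.88), ([0.5424, -0.5684, -0.0027], 0.47)]
oil_bottle scene [([0.5902, -0.485, -0.001], 0.87)]
oil_bottle side [([0.59, -0.4841, 0.003], 0.93)]
eye_loupe scene [([0.3282, -0.325, -0.0001], 0.55)]
eye_loupe side [([0.3279, -0.3252, 0.0014], 0.57)]
compound_bar scene [([0.5462, -0.5695, 0.0038], 0.87), ([0.3573, -0.2981, 0.0135], 0.15)]
compound_bar side [([0.5423, -0.5688, -0.0024], 0.68), ([0.5087, -0.2595, 0.0967], 0.48)]
1.45
```

View pics/scene.png

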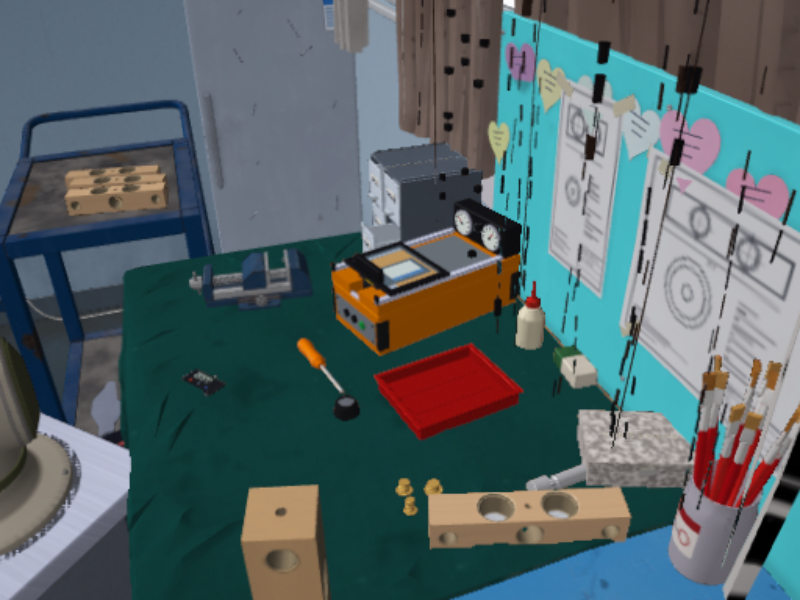

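View pics/a.png

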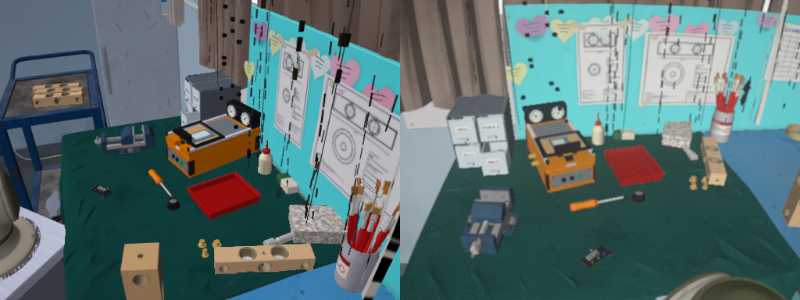

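```bash
cat >> h.py <<'E'
TO=np.array([.551,-.283,0]); TY=-32.0   # tester origin, yaw deg
def Rz(d): a=np.radians(d); return np.array([[np.cos(a),-np.sin(a),0],[np.sin(a),np.cos(a),0],[0,0,1]])
def T2W(p): return TO+Rz(TY)@np.array(p,float)
def W2T(p): return Rz(TY).T@(np.array(p,float)-TO)
def down(yx,pitch=0):
    "tool pointing down, tool x at world yaw yx; pitch about tool y"
    from scipy.spatial.transform import Rotation as Ro
    return Rz(yx)@np.diag([1.,-1,-1])@Ro.from_euler('y',pitch,degrees=True).as_matrix()
def plan(p,R=None):
    "units to shift in present tool axes, then turn units"
    from scipy.spatial.transform import Rotation as Ro
    o=observe(); A=np.array(o["tool_rot"])
    print("shift units",np.round(A.T@(np.array(p)-o["position"])/.04,2),end=' ')
    if R is not None: print("turn units",np.round(np.degrees(Ro.from_matrix(A.T@R).as_rotvec())/5,2))
    else: print()
E
python3 - <<'E'
from h import *
plan(T2W([-.085,0,.2]),down(148))
for c in("scene","side"):
  r=regions_of(c,"tray")[0];i=get_image(c);m=r["mask"]&(i["range_z"]>0)
  v,u=np.nonzero(m);K=i["camera_matrix"];pt=cv2.undistortPoints(np.c_[u,v].astype(np.float32)[:,None],K,i["dist_coeffs"])[:,0]
  z=i["range_z"][v,u];P=(np.c_[pt,np.ones(len(pt))]*z[:,None])@np.array(i["rotation"]).T+i["eye"]
  P=P[P[:,2]>.02]
  print(cv2.minAreaRect((P[:,:2]*1000).astype(np.float32)))
E
```

```text
shift units [-13.28 -15.26   0.21] turn units [ 0.   -0.    2.41]
((414.1948547363281, -428.12042236328125), (130.7786865234375, 158.2882080078125), 54.95869064331055)
((414.9402160644531, -427.8807373046875), (127.77257537841797, 161.066650390625), 54.72654342651367)
```

```bash
python3 -m pendant '[[[-0.83,-0.95,0],[0,0,0]],[[-0.83,-0.95,0],[0,0,0]],[[-0.83,-0.95,0],[0,0,0]],[[-0.83,-0.95,0],[0,0,0]],[[-0.83,-0.95,0],[0,0,0]],[[-0.83,-0.95,0],[0,0,0]],[[-0.83,-0.95,0],[0,0,0]],[[-0.83,-0.95,0],[0,0,0]]]' 0 30
python3 -m pendant '[[[-0.83,-0.95,0],[0,0,0]],[[-0.83,-0.95,0],[0,0,0]],[[-0.83,-0.95,0],[0,0,0]],[[-0.83,-0.95,0],[0,0,0]],[[-0.83,-0.95,0],[0,0,0]],[[-0.83,-0.95,0],[0,0,0]],[[-0.83,-0.95,0],[0,0,0]],[[-0.83,-0.95,0],[0,0,0]]]'
python3 -m pendant '[[[0,0,0],[0,0,0.8]],[[0,0,0],[0,0,0.8]],[[0,0,0],[0,0,0.8]],[[0,0,0],[0,0,0]],[[0,0,0],[0,0,0]]]'
python3 - <<'E'
from h import *
i=get_image("wrist");cv2.imwrite("pics/w1.png",i["img"])
for q in ["bay","pry_bar","cover_pull","pack_lip","pack_centre","tester","driver_handle","driver_tip"]: lm(q,("wrist",))
print(i["eye"],np.round(i["rotation"],2).tolist())
plan(T2W([-.085,0,.113]),down(148))
E
```

```text
time_s: 2.65
position: [0.3339, 0.1392, 0.2087]
tool_rot: [[-0.94, 0.341, 0.001], [0.341, 0.94, 0.0], [-0.001, 0.0, -1.0]]
ft_force: [1.0, -0.0, -0.7]
grip_width: 0.0
gripper_force: 0.0
time_s: 3.65
position: [0.48, -0.2373, 0.2085]
tool_rot: [[-0.94, 0.341, 0.0], [0.341, 0.94, -0.0], [-0.0, 0.0, -1.0]]
ft_force: [-0.3, 0.4, -0.1]
grip_width: 0.0
gripper_force: 0.0
time_s: 4.28
position: [0.4796, -0.2356, 0.2085]
tool_rot: [[-0.849, 0.528, 0.0], [0.528, 0.849, -0.0], [-0.0, -0.0, -1.0]]
ft_force: [0.3, 0.7, 0.1]
grip_width: 0.0002
gripper_force: 0.0
bay wrist []
pry_bar wrist [([0.5882, -0.489, -0.0019], 0.73), ([0.4947, -0.2531, 0.083], 0.69)]
cover_pull wrist [([0.5049, -0.2626, 0.1205], 0.55), ([0.4143, -0.2113, 0.007], 0.19)]
pack_lip wrist [([0.5868, -0.4852, -0.003], 0.57)]
pack_centre wrist []
tester wrist [([0.5503, -0.2834, -0.0032], 0.87)]
driver_handle wrist [([0.4134, -0.2108, 0.0097], 0.8)]
driver_tip wrist [([0.3569, -0.2993, 0.0089], 0.86), ([0.5098, -0.2612, 0.1213], 0.46)]
[ 0.41970329 -0.19819745  0.37375322] [[0.53, 0.82, 0.24], [0.85, -0.51, -0.15], [-0.0, 0.28, -0.96]]
shift units [-0.02 -0.06  2.39] turn units [-0.    0.    0.02]
```

View pics/w1.png

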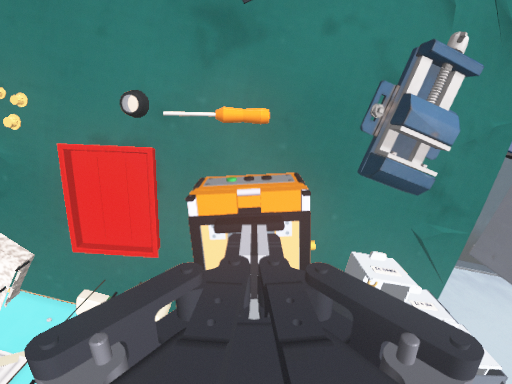

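```bash
python3 -m pendant '[[[0,0,0.8],[0,0,0]],[[0,0,0.8],[0,0,0]],[[0,0,0.8],[0,0,0]],[[0,0,0],[0,0,0]]]'
python3 -m pendant '[[[-0.4,0,0],[0,0,0]],[[-0.4,0,0],[0,0,0]],[[-0.4,0,0],[0,0,0]],[[-0.4,0,0],[0,0,0]],[[-0.4,0,0],[0,0,0]],[[-0.4,0,0],[0,0,0]],[[-0.3,0,0],[0,0,0]],[[0,0,0],[0,0,0]]]'
python3 - <<'E'
from h import *
for c in("scene","side"):
  i=get_image(c);r=regions_of(c,"tester")[0];m=r["mask"]&(i["range_z"]>0)
  v,u=np.nonzero(m);K=i["camera_matrix"];pt=cv2.undistortPoints(np.c_[u,v].astype(np.float32)[:,None],K,i["dist_coeffs"])[:,0]
  z=i["range_z"][v,u];P=(np.c_[pt,np.ones(len(pt))]*z[:,None])@np.array(i["rotation"]).T+i["eye"]
  P=P[(P[:,2]>.085)&(P[:,2]<.106)]
  print(len(P),cv2.minAreaRect((P[:,:2]*1000).astype(np.float32)))
  for q in("cover_pull","bay","pack_lip","pry_bar","pack_centre"):lm(q,(c,))
print(W2T(observe()["position"]))
E
```

```text
time_s: 5.22
position: [0.4787, -0.2349, 0.1108]
tool_rot: [[-0.849, 0.529, -0.004], [0.529, 0.849, 0.003], [0.004, 0.001, -1.0]]
ft_force: [0.2, 0.2, 0.7]
grip_width: -0.0003
gripper_force: 0.0
time_s: 6.22
position: [0.572, -0.2932, 0.1138]
tool_rot: [[-0.849, 0.529, 0.002], [0.529, 0.849, -0.001], [-0.002, -0.0, -1.0]]
ft_force: [-0.5, 0.9, -0.9]
grip_width: -0.0002
gripper_force: 0.0
2629 ((594.73388671875, -319.5540771484375), (237.42784118652344, 303.0710754394531), 28.006542205810547)
cover_pull scene [([0.5114, -0.2576, 0.1151], 0.89)]
bay scene [([0.554, -0.2865, 0.0929], 0.8), ([0.5882, -0.4885, -0.0002], 0.19)]
pack_lip scene [([0.3303, -0.3238, -0.0009], 0.49), ([0.5086, -0.2583, 0.0941], 0.36)]
pry_bar scene [([0.4913, -0.248, 0.082], 0.62)]
pack_centre scene []
2354 ((588.0355224609375, -303.39788818359375), (131.68173217773438, 238.76670837402344), 61.083194732666016)
cover_pull side [([0.5146, -0.26, 0.1163], 0.82)]
bay side [([0.552, -0.2821, 0.0971], 0.85)]
pack_lip side [([0.5081, -0.2588, 0.0966], 0.46)]
pry_bar side [([0.4925, -0.2482, 0.0821], 0.68), ([0.4134, -0.2124, 0.0074], 0.66)]
pack_centre side [([0.5475, -0.2835, 0.0826], 0.64), ([0.3302, -0.3269, -0.0011], 0.45)]
[0.02231557 0.00250631 0.11240233]
```

```bash
python3 - <<'E'
from h import *
i=get_image("scene");j=get_image("side")
a=cv2.resize(i["img"][110:230,190:350],(640,480))
b=cv2.resize(j["img"][110:260,140:290],(480,480))
cv2.imwrite("pics/b.png",cv2.resize(np.hstack([a,b]),(800,343)))
E
```

```text
(no output)
```

View pics/b.png

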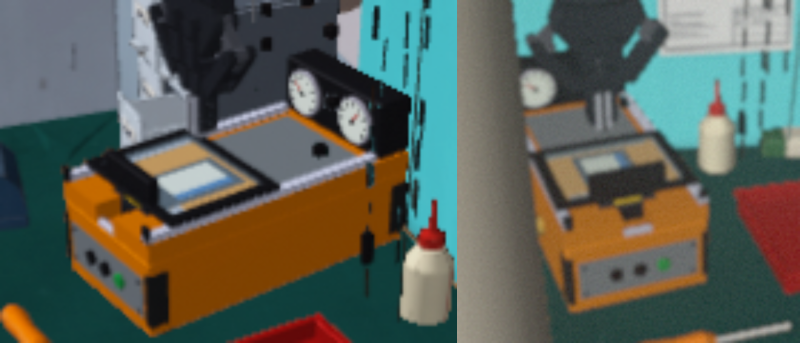

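```bash
cat >> h.py <<'E'
def cloud(c,m=None,img=None):
    i=img or get_image(c); mm=i["range_z"]>0
    if m is not None: mm=mm&m
    v,u=np.nonzero(mm);pt=cv2.undistortPoints(np.c_[u,v].astype(np.float32)[:,None],i["camera_matrix"],i["dist_coeffs"])[:,0]
    P=(np.c_[pt,np.ones(len(pt))]*i["range_z"][v,u][:,None])@np.array(i["rotation"]).T+i["eye"]
    return P,i["img"][v,u]
E
python3 - <<'E'
from h import *
o=observe();print(o["position"],o["q"])
for c in("scene","side"):
  P,C=cloud(c);Q=(P-TO)@Rz(TY)
  s=(abs(Q[:,1])<.03)&(Q[:,0]>-.09)&(Q[:,0]<.15)&(Q[:,2]>.09)
  for a in np.arange(-.09,.15,.01):
    k=s&(Q[:,0]>=a)&(Q[:,0]<a+.01)
    z=np.sort(Q[k,2]);print(c,round(a,2),len(z),np.round(z[[0,len(z)//4,len(z)//2,-1]],3) if len(z) else '')
E
```

```text
[ 0.57126871 -0.29273161  0.11240657] [-3.76784895e+01  3.53038995e+01  6.70413061e+01 -1.41951513e-03
  7.76559110e+01 -9.57497902e+01]
scene -0.09 43 [0.45  0.454 0.457 0.467]
scene -0.08 70 [0.09  0.094 0.453 0.464]
scene -0.07 56 [0.092 0.094 0.095 0.459]
scene -0.06 187 [0.09  0.104 0.112 0.454]
scene -0.05 65 [0.091 0.094 0.127 0.131]
scene -0.04 6 [0.105 0.105 0.106 0.107]
scene -0.03 32 [0.104 0.105 0.106 0.108]
scene -0.02 350 [0.103 0.273 0.294 0.344]
scene -0.01 324 [0.104 0.273 0.3   0.344]
scene -0.0 443 [0.104 0.192 0.226 0.343]
scene 0.01 412 [0.103 0.157 0.203 0.435]
scene 0.02 167 [0.103 0.107 0.16  0.436]
scene 0.03 98 [0.104 0.106 0.107 0.434]
scene 0.04 112 [0.104 0.106 0.268 0.334]
scene 0.05 17 [0.105 0.106 0.308 0.331]
scene 0.06 25 [0.092 0.094 0.095 0.307]
scene 0.07 48 [0.092 0.094 0.095 0.097]
scene 0.08 52 [0.092 0.094 0.095 0.096]
scene 0.09 50 [0.093 0.094 0.095 0.096]
scene 0.1 47 [0.092 0.094 0.095 0.097]
scene 0.11 119 [0.092 0.095 0.233 0.426]
scene 0.12 122 [0.093 0.096 0.21  0.469]
scene 0.13 48 [0.093 0.095 0.096 0.366]
scene 0.14 42 [0.093 0.094 
[... 235 characters left out ...]
0.093 0.094 0.094]
side -0.03 4 [0.106 0.106 0.348 0.349]
side -0.02 862 [0.105 0.283 0.304 0.351]
side -0.01 559 [0.105 0.28  0.307 0.352]
side -0.0 672 [0.104 0.185 0.214 0.351]
side 0.01 686 [0.102 0.164 0.21  0.307]
side 0.02 135 [0.103 0.105 0.145 0.203]
side 0.03 82 [0.103 0.104 0.105 0.201]
side 0.04 60 [0.102 0.104 0.105 0.106]
side 0.05 13 [0.103 0.104 0.105 0.105]
side 0.06 0 
side 0.07 42 [0.092 0.093 0.094 0.095]
side 0.08 51 [0.092 0.093 0.093 0.095]
side 0.09 40 [0.092 0.093 0.094 0.095]
side 0.1 32 [0.092 0.093 0.094 0.095]
side 0.11 28 [0.092 0.093 0.094 0.095]
side 0.12 32 [0.092 0.093 0.093 0.095]
side 0.13 26 [0.092 0.093 0.093 0.095]
side 0.14 28 [0.092 0.093 0.094 0.124]
```

```bash
python3 - <<'E'
from h import *
for c in("scene","side"):
  P,C=cloud(c);Q=(P-TO)@Rz(TY)
  s=(abs(Q[:,1])<.05)&(Q[:,0]>-.03)&(Q[:,0]<.06)
  for a in np.arange(.100,.170,.005):
    k=s&(Q[:,2]>=a)&(Q[:,2]<a+.005)
    print(c,round(a,3),k.sum(),np.round(np.r_[Q[k,0].min(),Q[k,0].max(),Q[k,1].min(),Q[k,1].max()],3) if k.any() else '')
E
```

```text
scene 0.1 183 [-0.03   0.053 -0.05   0.05 ]
scene 0.105 495 [-0.03   0.054 -0.05   0.05 ]
scene 0.11 0 
scene 0.115 0 
scene 0.12 0 
scene 0.125 0 
scene 0.13 1 [ 0.03   0.03  -0.001 -0.001]
scene 0.135 14 [ 0.01   0.03  -0.006  0.007]
scene 0.14 18 [ 0.009  0.028 -0.011  0.008]
scene 0.145 19 [ 0.008  0.027 -0.011  0.006]
scene 0.15 19 [ 0.01   0.028 -0.011  0.006]
scene 0.155 26 [ 0.008  0.029 -0.012  0.017]
scene 0.16 24 [ 0.01   0.028 -0.012  0.014]
scene 0.165 21 [ 0.009  0.028 -0.012  0.012]
scene 0.17 15 [ 0.009  0.025 -0.015  0.016]
side 0.1 323 [-0.027  0.053 -0.049  0.05 ]
side 0.105 348 [-0.03   0.052 -0.05   0.05 ]
side 0.11 0 
side 0.115 0 
side 0.12 0 
side 0.125 0 
side 0.13 1 [0.023 0.023 0.009 0.009]
side 0.135 15 [ 0.009  0.017 -0.004  0.01 ]
side 0.14 27 [ 0.008  0.025 -0.009  0.016]
side 0.145 31 [ 0.008  0.026 -0.009  0.016]
side 0.15 29 [ 0.008  0.024 -0.009  0.016]
side 0.155 34 [ 0.008  0.021 -0.01   0.016]
side 0.16 29 [ 0.009  0.026 -0.01   0.017]
side 0.165 32 [ 0.008  0.029 -0.01   0.016]
side 0.17 28 [ 0.008  0.02  -0.012  0.019]
```

```bash
python3 -m pendant '[[[0,0,-0.5],[0,0,0]],[[0.7,0,0],[0,0,0]],[[0.7,0,0],[0,0,0]],[[0.7,0,0],[0,0,0]],[[0.7,0,0],[0,0,0]],[[0,0,0.5],[0,0,0]],[[0,0,0.5],[0,0,0]],[[0,0,0],[0,0,0]]]'
python3 - <<'E'
from h import *
print(W2T(observe()["position"]))
for c in("scene","side"):
  P,C=cloud(c);Q=(P-TO)@Rz(TY)
  s=(abs(Q[:,1])<.03)&(Q[:,0]>-.12)&(Q[:,0]<-.076)&(Q[:,2]<.18)&(Q[:,2]>.06)
  print(c,s.sum(),Q[s].min(0),Q[s].max(0))
E
```

```text
time_s: 8.22
position: [0.4757, -0.2331, 0.0916]
tool_rot: [[-0.849, 0.529, -0.002], [0.529, 0.849, 0.002], [0.002, 0.0, -1.0]]
ft_force: [-0.6, -0.4, -0.5]
grip_width: -0.0003
gripper_force: 0.0
[-0.09033421  0.00243101  0.09158296]
scene 301 [-0.10592535 -0.02997289  0.0603932 ] [-0.07603999  0.028938    0.17980811]
side 644 [-0.1091787  -0.02988372  0.06010342] [-0.07610636  0.02966599  0.17995674]
```

```bash
python3 -m pendant '[[[-0.5,0,0],[0,0,0]],[[-0.5,0,0],[0,0,0]],[[-0.4,0,0],[0,0,0]],[[-0.4,0,0],[0,0,0]],[[-0.4,0,0],[0,0,0]],[[-0.4,0,0],[0,0,0]],[[-0.4,0,0],[0,0,0]],[[0,0,0],[0,0,0]]]'
python3 - <<'E'
from h import *
print(W2T(observe()["position"]))
for c in("scene","side"):
  P,C=cloud(c);Q=(P-TO)@Rz(TY)
  for a in (.045,.055):
   s=(abs(abs(Q[:,1])-a)<.005)&(Q[:,0]>-.07)&(Q[:,0]<.17)&(Q[:,2]>.104)&(Q[:,2]<.11)
   print(c,s.sum(),Q[s].min(0),Q[s].max(0))
  s=(abs(abs(Q[:,1])-.028)<.007)&(Q[:,0]>-.07)&(Q[:,0]<.155)&(Q[:,2]>.115)&(Q[:,2]<.131)
  print(c,'pull',s.sum(),Q[s].min(0),Q[s].max(0)); lm("cover_pull",(c,))
  lm("pack_lip",(c,))
E
```

```text
time_s: 9.32
position: [0.5787, -0.2974, 0.093]
tool_rot: [[-0.849, 0.529, 0.001], [0.529, 0.849, -0.001], [-0.001, -0.0, -1.0]]
ft_force: [0.2, 1.7, 0.2]
grip_width: 0.0002
gripper_force: 0.0
[0.03112299 0.00248803 0.09299911]
scene 146 [ 0.03859633 -0.04998961  0.1040109 ] [0.16416094 0.04980154 0.10975256]
scene 162 [ 0.03783847 -0.05996159  0.10409996] [0.16959411 0.05969875 0.10982962]
scene pull 76 [ 0.04203075 -0.03474362  0.1150763 ] [0.15495374 0.03372431 0.13035025]
cover_pull scene [([0.5946, -0.3067, 0.1153], 0.64), ([0.5486, -0.279, 0.0068], 0.25)]
pack_lip scene [([0.5096, -0.2586, 0.0931], 0.9)]
side 146 [ 0.03831665 -0.04997972  0.10401658] [0.15253852 0.04993765 0.10974921]
side 157 [ 0.03815375 -0.05979723  0.10404012] [0.15254829 0.05978617 0.10972102]
side pull 86 [ 0.03863483 -0.03242147  0.1150058 ] [0.15293527 0.034865   0.12798168]
cover_pull side [([0.5977, -0.3089, 0.1134], 0.72)]
pack_lip side [([0.5089, -0.2601, 0.0983], 0.67)]
```

```bash
python3 -m pendant '[[[0,0,-0.9],[0,0,0]],[[0,0,-0.9],[0,0,0]],[[0.92,-0.07,0],[0,0,0]],[[0.92,-0.07,0],[0,0,0]],[[0.92,-0.07,0],[0,0,0]],[[0.92,-0.07,0],[0,0,0]],[[0.92,-0.07,0],[0,0,0]],[[0,0,0],[0,0,0]]]' 1
python3 - <<'E'
from h import *
print(observe()["grip_width"],W2T(observe()["position"]))
i=get_image("wrist");cv2.imwrite("pics/w2.png",i["img"])
for q in ["bay","pry_bar","pack_lip","pack_centre","tester"]: lm(q,("wrist","scene","side"))
for q in ["driver_handle","driver_tip"]: lm(q,("scene","side"))
P,C=cloud("wrist",img=i);Q=(P-TO)@Rz(TY)
np.save("w2.npy",np.c_[Q,C])
for c in("scene","side"):
  P,C=cloud(c);Q=P-observe()["position"]
  s=(abs(Q[:,0])<.07)&(abs(Q[:,1])<.07)&(P[:,2]>.09)&(P[:,2]<.25)
  print(c,s.sum(),np.sort(P[s,2])[:3])
E
```

```text
time_s: 10.62
position: [0.413, -0.2104, 0.165]
tool_rot: [[-0.849, 0.529, 0.0], [0.529, 0.849, -0.0], [-0.0, -0.0, -1.0]]
ft_force: [0.6, -0.3, 0.4]
grip_width: 0.0854
gripper_force: 0.0
0.08535090185643149 [-0.15549088 -0.01158937  0.16499057]
bay wrist []
bay scene [([0.5536, -0.2851, 0.0965], 0.57)]
bay side [([0.5537, -0.2807, 0.0991], 0.76)]
pry_bar wrist [([0.494, -0.2511, 0.0818], 0.58)]
pry_bar scene [([0.4944, -0.2497, 0.0853], 0.92)]
pry_bar side [([0.4951, -0.2494, 0.0835], 0.71), ([0.3309, -0.3222, -0.0009], 0.33)]
pack_lip wrist [([0.5072, -0.2629, 0.0931], 0.58)]
pack_lip scene [([0.5096, -0.2586, 0.0931], 0.9)]
pack_lip side [([0.5089, -0.2601, 0.0983], 0.67)]
pack_centre wrist [([0.549, -0.2788, 0.0864], 0.82)]
pack_centre scene [([0.5523, -0.283, 0.0893], 0.97)]
pack_centre side [([0.548, -0.2837, 0.0817], 0.73)]
tester wrist [([0.5501, -0.2896, -0.0046], 0.81)]
tester scene [([0.5472, -0.2815, 0.0063], 0.84)]
tester side [([0.5552, -0.2828, 0.0027], 0.86)]
driver_handle scene [([0.416, -0.2138, 0.0085], 0.81), ([0.5904, -0.486, -0.0013], 0.31)]
driver_handle side [([0.4145, -0.2113, 0.0088], 0.87), ([0.4178, -0.4293, 0.0134], 0.42)]
driver_tip scene [([0.3568, -0.2971, 0.0101], 0.7)]
driver_tip side [([0.3569, -0.3025, 0.012], 0.94)]
scene 481 [0.09090871 0.09140856 0.09161408]
side 680 [0.09023754 0.09024409 0.0902592 ]
```

View pics/w2.png

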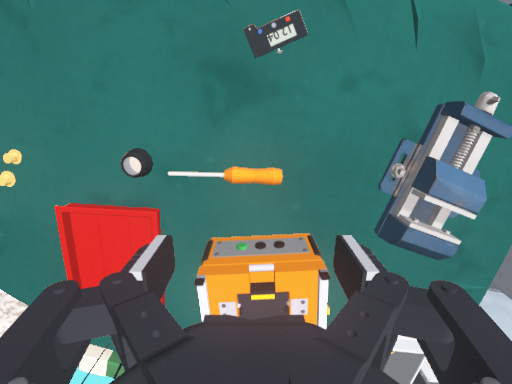

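```bash
python3 - <<'E'
from h import *
i=get_image("wrist")
o=observe();A=np.array(o["tool_rot"])
z=i["range_z"]
K=np.array(i["camera_matrix"])
def pt(u,v):
    d=cv2.undistortPoints(np.array([[[u,v]]],np.float32),K,i["dist_coeffs"])[0,0]
    return np.r_[d,1]*z[v,u]@np.array(i["rotation"]).T+i["eye"]
# finger cloud in tool frame
P,C=cloud("wrist",img=i)
L=(P-o["position"])@A
s=(L[:,2]<.02)&(abs(L[:,1])<.07)
for a in np.arange(-.08,.02,.01):
  k=s&(L[:,2]>=a)&(L[:,2]<a+.01); print(round(a,2),k.sum(),np.round(np.r_[L[k].min(0),L[k].max(0)],3) if k.any() else '')
# tester deck, scene+side
for c in("scene","side","wrist"):
  P,C=cloud(c);Q=(P-TO)@Rz(TY)
  # front top edge: for y bins, min x with z>.088
  s=(Q[:,2]>.088)&(Q[:,2]<.1)&(Q[:,0]<.0)&(Q[:,0]>-.1)
  xs=[];ys=[]
  for y in np.arange(-.055,.055,.01):
    k=s&(Q[:,1]>=y)&(Q[:,1]<y+.01)
    if k.sum()>3 and abs(y+.005)>.02: xs.append(np.percentile(Q[k,0],3));ys.append(y+.005)
  if len(xs)>3: print(c,"front edge slope deg",np.degrees(np.arctan(np.polyfit(ys,xs,1)[0])),np.round(np.polyfit(ys,xs,1)[1],4))
  # rails tops z .1-.104: y extremes vs x
  s=(Q[:,2]>.0985)&(Q[:,2]<.1035)&(Q[:,0]<.15)&(Q[:,0]>-.07)&(abs(Q[:,1])<.08)
  for sg in(1,-1):
    k=s&(Q[:,1]*sg>.045)&((Q[:,0]<.03))
    if k.sum()>10: f=np.polyfit(Q[k,0],Q[k,1],1);print(c,sg,k.sum(),"rail slope",np.degrees(np.arctan(f[0])),f[1])
  # yellow stripe
  hsv=cv2.cvtColor(C[None].astype(np.uint8),cv2.COLOR_BGR2HSV)[0]
  k=(abs(Q[:,0]+.045)<.02)&(abs(Q[:,1])<.04)&(Q[:,2]>.085)&(hsv[:,0]>22)&(hsv[:,0]<35)&(hsv[:,1]>150)
  if k.any(): print(c,"stripe",k.sum(),np.round(Q[k].mean(0),4),np.round(Q[k].min(0),3),np.round(Q[k].max(0),3))
E
```

```text
-0.08 1017 [ 0.    -0.065 -0.08   0.014  0.066 -0.07 ]
-0.07 1194 [-0.012 -0.057 -0.07   0.012  0.057 -0.06 ]
-0.06 1140 [-0.012 -0.056 -0.06   0.011  0.057 -0.05 ]
-0.05 890 [-0.012 -0.056 -0.05   0.011  0.056 -0.04 ]
-0.04 168 [-0.011 -0.048 -0.04   0.01   0.048 -0.035]
-0.03 0 
-0.02 0 
-0.01 0 
-0.0 0 
0.01 0 
scene front edge slope deg -3.2731503318589366 -0.0744
scene 1 96 rail slope 3.429629368235084 0.05989652542478227
scene -1 119 rail slope 3.094555631129923 -0.061476648415523805
scene stripe 17 [-0.0442  0.0008  0.0937] [-0.048 -0.012  0.092] [-0.04   0.013  0.096]
side front edge slope deg -3.3274251046772623 -0.0745
side -1 106 rail slope 2.532538424254819 -0.06049206697793417
side stripe 15 [-0.0469 -0.0034  0.0951] [-0.051 -0.012  0.094] [-0.043  0.009  0.097]
wrist front edge slope deg -2.9808718321523857 -0.0733
wrist 1 470 rail slope 4.001857080631368 0.060410081661579025
wrist -1 321 rail slope 0.13250916573906782 -0.06259802854640421
wrist stripe 104 [-0.0446 -0.003   0.0951] [-0.048 -0.015  0.093] [-0.041  0.009  0.096]
```

```bash
sed -i 's/^TO=.*/TO=np.array([.5508,-.2838,0]); TY=-28.8/' h.py
python3 - <<'E'
from h import *
for c in("wrist","scene","side"):
  i=get_image(c);r=regions_of(c,"driver_handle")
  P,C=cloud(c,r[0]["mask"],i)
  hsv=cv2.cvtColor(C[None].astype(np.uint8),cv2.COLOR_BGR2HSV)[0]
  h=(hsv[:,1]>150)&(hsv[:,0]<25)&(P[:,2]<.03)
  cc=P[h].mean(0); xy=P[:,:2]-P[:,:2].mean(0); xy=xy[P[:,2]<.03]
  u,s_,vt=np.linalg.svd(xy-xy.mean(0),full_matrices=False);d=vt[0]
  if d[0]>0:d=-d
  pr=(P[:,:2]@d); ph=P[h][:,:2]@d
  print(c,r[0]["conf"],len(P),"yaw",np.degrees(np.arctan2(d[1],d[0])),"handle c",cc,"tot len",np.ptp(pr),"hlen",np.ptp(ph), "mid", cc[:2]+d*((ph.max()+ph.min())/2-cc[:2]@d),"zmax",np.percentile(P[h,2],98))
plan([.4155,-.2117,.1],down(57))
E
```

```text
wrist 0.87 1077 yaw -122.89955508348054 handle c [ 0.4150217  -0.21191815  0.01802885] tot len 0.1354873526070292 hlen 0.06918219194125448 mid [ 0.41456302 -0.21262716] zmax 0.021335703697574246
scene 0.69 162 yaw -121.96499346021453 handle c [ 0.40932477 -0.21443212  0.01656508] tot len 0.13446225842122062 hlen 0.06733927783860641 mid [ 0.41088356 -0.21193415] zmax 0.02085358499815102
side 0.59 373 yaw -121.66440265287345 handle c [ 0.41186877 -0.2072299   0.01518154] tot len 0.12575349374337444 hlen 0.06681752503437677 mid [ 0.41088402 -0.20882656] zmax 0.0207584434599926
shift units [-0.02  0.01  1.61] turn units [ 0.    0.   18.21]
```

```bash
python3 -m pendant '[[[0,0,0],[0,0,1]],[[0,0,0],[0,0,1]],[[0,0,0],[0,0,1]],[[0,0,0],[0,0,1]],[[0,0,0],[0,0,1]],[[0,0,0],[0,0,1]],[[0,0,0],[0,0,1]],[[0,0,0],[0,0,1]]]' 0.5
python3 -m pendant '[[[0,0,0],[0,0,1]],[[0,0,0],[0,0,1]],[[0,0,0],[0,0,1]],[[0,0,0],[0,0,1]],[[0,0,0],[0,0,1]],[[0,0,0],[0,0,1]],[[0,0,0],[0,0,1]],[[0,0,0],[0,0,1]]]'
python3 -m pendant '[[[0,0,0],[0,0,1]],[[0,0,0],[0,0,1]],[[0,0,0.9],[0,0,0.16]],[[0,0,0.9],[0,0,0]],[[0,0,0],[0,0,0]],[[0,0,0],[0,0,0]]]'
python3 - <<'E'
from h import *
i=get_image("wrist");cv2.imwrite("pics/w3.png",i["img"])
o=observe();A=np.array(o["tool_rot"]);print(o["position"],o["q"])
P,C=cloud("wrist",img=i);L=(P-o["position"])@A
s=(L[:,2]<.015)&(abs(L[:,1])<.07)&(L[:,2]>-.06)
print(np.round([L[s].min(0),L[s].max(0)],3))
s&=(L[:,2]>-.045);print("pads y",[ (np.round(L[k].min(0),3),np.round(L[k].max(0),3)) for k in (s&(L[:,1]>0),s&(L[:,1]<0)) if k.any()])
plan([.4145,-.2120,.05],down(57.3))
lm("driver_handle",("wrist",));lm("driver_tip",("wrist",))
E
```

```text
time_s: 13.22
position: [0.4145, -0.2115, 0.1644]
tool_rot: [[-0.308, 0.952, 0.0], [0.952, 0.308, -0.0], [-0.0, -0.0, -1.0]]
ft_force: [-1.2, -0.1, -0.5]
grip_width: 0.0427
gripper_force: 0.0
time_s: 14.22
position: [0.4145, -0.2115, 0.1644]
tool_rot: [[0.376, 0.927, 0.0], [0.927, -0.376, -0.0], [0.0, 0.0, -1.0]]
ft_force: [-0.7, 0.3, 0.8]
grip_width: 0.0429
gripper_force: 0.0
time_s: 14.98
position: [0.4151, -0.212, 0.0936]
tool_rot: [[0.541, 0.841, 0.001], [0.841, -0.541, -0.001], [-0.0, 0.002, -1.0]]
ft_force: [-0.4, -0.6, 0.4]
grip_width: 0.0425
gripper_force: 0.0
[ 0.41518085 -0.21207651  0.09380274] [-4.16556486e+01  2.08564747e+01  9.76212662e+01 -6.30941314e-04
  6.13800268e+01 -8.93287150e+00]
[[-0.011 -0.035 -0.06 ]
 [ 0.012  0.035 -0.025]]
pads y [(array([-0.011,  0.021, -0.045]), array([ 0.012,  0.035, -0.025])), (array([-0.011, -0.035, -0.045]), array([ 0.012, -0.021, -0.025]))]
shift units [-0.01 -0.02  1.1 ] turn units [ 0.03  0.   -0.  ]
driver_handle wrist [([0.415, -0.2135, 0.0096], 0.91)]
driver_tip wrist [([0.3577, -0.3012, 0.0102], 0.82)]
```

```bash
python3 -m pendant '[[[0,0,0.8],[0,0,0]],[[0,0,0.8],[0,0,0]],[[0,0,0.8],[0,0,0]],[[0,0,0.43],[0,0,0]],[[0,0,0],[0,0,0]]]'
python3 -m pendant '[[[0,0,0],[0,0,0]],[[0,0,0],[0,0,0]],[[0,0,0],[0,0,0]],[[0,0,0],[0,0,0]]]' 0 100
python3 -m pendant '[[[0,0,-0.5],[0,0,0]],[[0,0,-0.7],[0,0,0]],[[0,0,-0.8],[0,0,0]],[[0,0,-0.8],[0,0,0]],[[0,0,-0.8],[0,0,0]],[[0,0,0],[0,0,0]]]'
python3 - <<'E'
from h import *
i=get_image("wrist");cv2.imwrite("pics/w3.png",i["img"])
o=observe();A=np.array(o["tool_rot"]);print(o["position"],o["q"])
r=regions_of("wrist","driver_handle")
P,C=cloud("wrist",r[0]["mask"],i);L=(P-o["position"])@A
print(r[0]["conf"],np.round([L.min(0),L.max(0)],3))
for q in("driver_handle","driver_tip"):
  for c in("wrist","scene","side"):
    get_image(c); 
    for d in landmark_of(c,q)[:1]: print(q,c,np.round((np.array(d["point"])-o["position"])@A,4),d["conf"])
E
```

```text
time_s: 15.75
position: [0.4145, -0.2115, -0.0209]
tool_rot: [[0.541, 0.841, -0.001], [0.841, -0.541, 0.001], [0.0, -0.001, -1.0]]
ft_force: [-0.0, -0.1, 0.3]
grip_width: 0.0427
gripper_force: 0.0
time_s: 16.25
position: [0.4151, -0.212, -0.0193]
tool_rot: [[0.541, 0.841, 0.002], [0.841, -0.541, -0.002], [-0.0, 0.003, -1.0]]
ft_force: [-0.5, 0.3, 5.7]
grip_width: 0.0186
gripper_force: 98.5
time_s: 17.0
position: [0.4154, -0.2122, 0.126]
tool_rot: [[0.541, 0.841, 0.005], [0.841, -0.541, -0.004], [-0.001, 0.006, -1.0]]
ft_force: [-0.1, 0.2, -0.9]
grip_width: 0.0186
gripper_force: 98.0
[ 0.41473054 -0.21165978  0.12435972] [-4.16545576e+01  1.84083664e+01  9.52182681e+01  1.71023712e-04
  6.62047715e+01 -8.93416306e+00]
0.72 [[-0.119  0.043 -0.076]
 [ 0.106  0.313  0.12 ]]
driver_handle wrist [-0.0015 -0.0047 -0.0296] 0.73
driver_handle scene [-0.0008 -0.0014 -0.0313] 0.58
driver_handle side [-0.0019 -0.0043 -0.0252] 0.7
driver_tip scene [-0.1054 -0.0005 -0.0316] 0.56
driver_tip side [-0.1062  0.0014 -0.028 ] 0.94
```

View pics/w3.png

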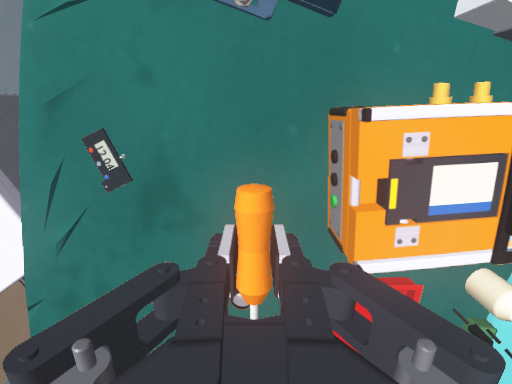

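```bash
python3 -m pendant '[[[0,0,0],[0,0,-1]],[[0,0,0],[0,0,-1]],[[0,0,0],[0,0,-1]],[[0,0,0],[0,0,-1]],[[0,0,0],[0,0,-1]],[[0,0,0],[0,0,-1]],[[0,0,0],[0,0,-1]],[[0,0,0],[0,0,-1]]]'
python3 -m pendant '[[[0,0,0],[0,0,-1]],[[0,0,0],[0,0,-1]],[[0,0,0],[0,0,-1]],[[0,0,0],[0,0,-1]],[[0,0,0],[0,0,-1]],[[0,0,0],[0,0,-1]],[[0,0,0],[0,0,-1]],[[0,0,0],[0,0,-1]]]'
python3 -m pendant '[[[0,0,0],[0,0,-1]],[[0,0,0],[0,0,-1]],[[0,0,0],[0,0,-0.78]],[[0,0,0],[0,0,0]],[[0,0,0],[0,0,0]]]'
python3 - <<'E'
from h import *
plan(T2W([-.1905,0,.0555]),down(180+TY))
E
```

```text
time_s: 18.7
position: [0.4145, -0.2115, 0.1232]
tool_rot: [[-0.129, 0.992, -0.0], [0.992, 0.129, -0.0], [-0.0, -0.0, -1.0]]
ft_force: [-0.4, -0.5, -0.3]
grip_width: 0.0183
gripper_force: 97.8
time_s: 19.7
position: [0.4145, -0.2115, 0.1232]
tool_rot: [[-0.737, 0.676, -0.0], [0.676, 0.737, 0.0], [0.0, -0.0, -1.0]]
ft_force: [-0.3, -0.6, -1.6]
grip_width: 0.0186
gripper_force: 97.8
time_s: 20.32
position: [0.4145, -0.2115, 0.1232]
tool_rot: [[-0.875, 0.483, -0.0], [0.483, 0.875, 0.0], [0.0, 0.0, -1.0]]
ft_force: [-0.9, -0.5, -1.0]
grip_width: 0.0186
gripper_force: 97.8
shift units [0.91 0.06 1.69] turn units [ 0.   -0.   -0.02]
```

```bash
python3 -m pendant '[[[0.91,0.06,0],[0,0,0]],[[0,0,0],[0,0,0]],[[0,0,0.8],[0,0,0]],[[0,0,0.89],[0,0,0]],[[0,0,0],[0,0,0]],[[0,0,0],[0,0,0]]]'
python3 - <<'E'
from h import *
o=observe();print("tcp",W2T(o["position"]))
ims={}
for c in("scene","side","wrist"):
  i=get_image(c);ims[c]=i
  P,C=cloud(c,img=i);Q=(P-TO)@Rz(TY)
  # shaft: between x -.16 and -.08, above bench
  s=(Q[:,0]>-.122)&(Q[:,0]<-.074)&(abs(Q[:,1])<.02)&(Q[:,2]>.07)&(Q[:,2]<.1)
  if s.sum()>5:
    f=np.polyfit(Q[s,0],Q[s,1:],1);print(c,s.sum(),"shaft slope y,z",np.round(f[0],3),"at -.085",np.round(f[0]*-.085+f[1],4),"xmax",Q[s,0].max(), "ymid",(Q[s,1].max()+Q[s,1].min())/2,"zmax",Q[s,2].max())
  for q in("driver_tip","pry_bar","pack_lip"):
    for d in landmark_of(c,q)[:1]: print(q,c,np.round(W2T(d["point"]),4),d["conf"])
a=cv2.resize(ims["scene"]["img"][130:230,160:280],(576,480));b=cv2.resize(ims["side"]["img"][150:260,120:240],(524,480))
cv2.imwrite("pics/c.png",cv2.resize(np.hstack([a,b]),(800,349)))
E
```

```text
time_s: 21.08
position: [0.3845, -0.1925, 0.0566]
tool_rot: [[-0.876, 0.482, 0.001], [0.482, 0.876, -0.001], [-0.001, -0.0, -1.0]]
ft_force: [-0.2, 0.1, -0.3]
grip_width: 0.0188
gripper_force: 98.0
tcp [-1.89703082e-01 -8.83795175e-05  5.65956136e-02]
scene 61 shaft slope y,z [ 0.034 -0.177] at -.085 [0.0003 0.0827] xmax -0.0740214239634315 ymid 0.0005279443951706504 zmax 0.09112875637637441
driver_tip scene [-0.0875 -0.0023  0.0891] 0.72
pry_bar scene [-0.068   0.002   0.0833] 0.76
pack_lip scene [-0.0486  0.0008  0.0921] 0.9
side 32 shaft slope y,z [-0.093 -0.454] at -.085 [-0.0012  0.08  ] xmax -0.07412064791568682 ymid -0.003152955259116106 zmax 0.08973424131724472
driver_tip side [-0.0853 -0.0024  0.0844] 0.74
pry_bar side [-0.066   0.0036  0.0818] 0.78
pack_lip side [-0.0501  0.0014  0.0974] 0.88
```

View pics/c.png

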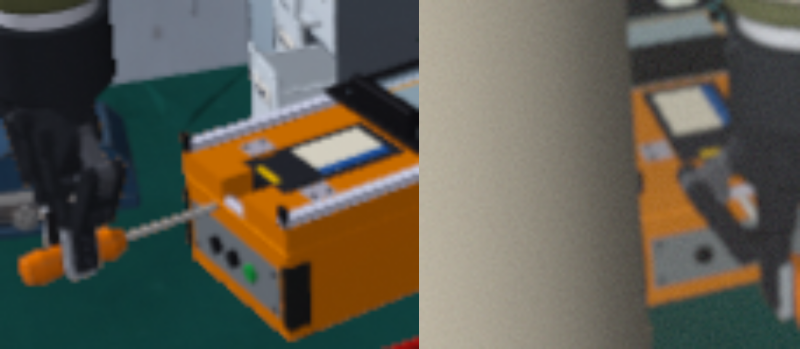

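```bash
python3 -m pendant '[[[-0.2,0,0],[0,0,0]],[[-0.2,0,0],[0,0,0]],[[-0.2,0,0],[0,0,0]],[[-0.2,0,0],[0,0,0]],[[0,0,0],[0,0,0]]]'
python3 -m pendant '[[[-0.2,0,0],[0,0,0]],[[-0.2,0,0],[0,0,0]],[[0,0,0],[0,0,0]]]'
python3 - <<'E'
from h import *
o=observe();print("tcp",W2T(o["position"]),o["ft_force"],o["wrist_torque"])
for c in("scene","wrist"):
  i=get_image(c)
  P,C=cloud(c,img=i);Q=(P-TO)@Rz(TY)
  s=(Q[:,0]>-.1)&(Q[:,0]<-.078)&(abs(Q[:,1])<.02)&(Q[:,2]>.07)&(Q[:,2]<.1)
  if s.sum()>5: print(c,s.sum(),Q[s].mean(0),np.sort(Q[s,2])[[0,-1]])
E
```

```text
time_s: 22.3
position: [0.4123, -0.2076, 0.0555]
tool_rot: [[-0.876, 0.482, 0.0], [0.482, 0.876, -0.0], [-0.0, -0.0, -1.0]]
ft_force: [-0.0, 0.1, -0.3]
grip_width: 0.0189
gripper_force: 98.0
time_s: 22.68
position: [0.4263, -0.2154, 0.0556]
tool_rot: [[-0.876, 0.482, 0.0], [0.482, 0.876, -0.0], [-0.0, -0.0, -1.0]]
ft_force: [-0.7, 0.3, -0.9]
grip_width: 0.0187
gripper_force: 98.0
tcp [-1.42034836e-01 -1.34469654e-05  5.56038097e-02] [-0.6510648   0.25850714 -0.9043417 ] [-0.01695573  0.04001569  0.01171902]
scene 20 [-0.08875688 -0.00072805  0.08560153] [0.08254478 0.0890323 ]
wrist 74 [-0.09633695 -0.00017059  0.08710286] [0.08563903 0.08833119]
```

```bash
python3 -m pendant '[[[0,0,0.03],[0,0,0]],[[-0.08,0,0.16],[0,-1,0]],[[-0.08,0,0.16],[0,-1,0]],[[-0.08,0,0.16],[0,-1,0]],[[0,0,0],[0,0,0]],[[0,0,0],[0,0,0]]]'
python3 - <<'E'
from h import *
o=observe();print("tcp",W2T(o["position"]),o["ft_force"],o["wrist_torque"])
for c in("scene","side"):
  get_image(c)
  for q in ("pack_lip","driver_handle","driver_tip"):
    for d in landmark_of(c,q)[:1]: print(q,c,np.round(W2T(d["point"]),4),d["conf"])
E
```

```text
time_s: 23.52
position: [0.4334, -0.2189, 0.0355]
tool_rot: [[-0.847, 0.483, 0.221], [0.467, 0.876, -0.12], [-0.252, 0.001, -0.968]]
ft_force: [-13.0, 1.1, 3.5]
grip_width: 0.0187
gripper_force: 98.9
tcp [-0.13412004  0.0003109   0.0354504 ] [-13.00839025   1.05305739   3.47941823] [ 0.25563308  1.65029748 -0.56740062]
pack_lip scene [-0.049   0.0017  0.0982] 0.89
driver_handle scene [-1.419e-01  1.000e-04  6.230e-02] 0.72
driver_tip scene [-0.1433  0.0002  0.0617] 0.73
pack_lip side [-0.0493  0.0007  0.1025] 0.83
driver_handle side [-0.144   0.0004  0.0603] 0.61
```

```bash
python3 -m pendant '[[[-0.06,0,0.16],[0,-1,0]],[[-0.06,0,0.16],[0,-1,0]],[[-0.06,0,0.16],[0,-1,0]],[[0,0,0],[0,0,0]],[[0,0,0],[0,0,0]]]'
python3 - <<'E'
from h import *
o=observe();print("tcp",W2T(o["position"]),o["ft_force"],o["wrist_torque"])
for c in("scene","side"):
  i=get_image(c)
  for q in ("pack_lip","driver_handle","driver_tip"):
    for d in landmark_of(c,q)[:1]: print(q,c,np.round(W2T(d["point"]),4),d["conf"])
  P,C=cloud(c,img=i);Q=(P-TO)@Rz(TY)
  hsv=cv2.cvtColor(C[None].astype(np.uint8),cv2.COLOR_BGR2HSV)[0]
  k=(abs(Q[:,0]+.045)<.02)&(abs(Q[:,1])<.04)&(Q[:,2]>.085)&(hsv[:,0]>22)&(hsv[:,0]<35)&(hsv[:,1]>150)
  if k.any(): print(c,"stripe",k.sum(),np.round(Q[k].mean(0),4))
E
```

```text
time_s: 24.55
position: [0.4486, -0.2234, 0.0249]
tool_rot: [[-0.778, 0.473, 0.414], [0.426, 0.881, -0.207], [-0.462, 0.015, -0.887]]
ft_force: [-1.3, 1.3, 0.3]
grip_width: 0.0185
gripper_force: 98.2
tcp [-0.11862218  0.00370132  0.02490798] [-1.28181713  1.3217013   0.34022667] [ 0.19507377  0.30620603 -0.01803603]
pack_lip scene [-0.0441  0.0011  0.1076] 0.87
driver_handle scene [-0.1298  0.0043  0.0483] 0.76
driver_tip scene [-0.0419  0.003   0.1007] 0.8
scene stripe 16 [-0.0424  0.0017  0.107 ]
pack_lip side [-0.0481 -0.0009  0.1095] 0.58
driver_handle side [-0.1327  0.0023  0.0466] 0.74
driver_tip side [-0.0395 -0.0023  0.0982] 0.56
```

```bash
python3 -m pendant '[[[0.08,0,-0.16],[0,1,0]],[[0.08,0,-0.16],[0,1,0]],[[0.08,0,-0.16],[0,1,0]],[[0.08,0,-0.16],[0,1,0]],[[0.08,0,-0.16],[0,0.7,0]],[[0,0,0],[0,0,0]],[[0,0,0],[0,0,0]]]'
python3 - <<'E'
from h import *
o=observe();print("tcp",W2T(o["position"]),o["ft_force"],o["wrist_torque"])
plan(T2W([-.215,0,.062]),down(180+TY))
E
```

```text
time_s: 25.82
position: [0.4286, -0.2108, 0.0484]
tool_rot: [[-0.878, 0.469, 0.095], [0.469, 0.883, -0.025], [-0.095, 0.022, -0.995]]
ft_force: [0.8, -0.3, -0.8]
grip_width: 0.0187
gripper_force: 98.0
tcp [-0.14223653  0.005116    0.04835952] [ 0.76572244 -0.28964892 -0.81416221] [ 0.02262487  0.05982179 -0.02439963]
shift units [ 1.78 -0.09 -0.52] turn units [0.26 1.09 0.15]
```

```bash
python3 -m pendant '[[[0.5,0,0],[0,0,0]],[[0.5,0,0],[0,0,0]],[[0.6,0,0],[0,0,0]],[[0.4,0,0],[0.26,0.6,0.15]],[[0,0,0],[0,0.49,0]],[[0,0,0],[0,0,0]],[[0,0,0],[0,0,0]]]'
python3 - <<'E'
from h import *
o=observe();print("tcp",W2T(o["position"]),o["ft_force"])
plan([*o["position"][:2],-.0185],down(180+TY))
for c in("scene","side"):
  i=get_image(c)
  for q in ("pack_lip","pack_centre","driver_handle","driver_tip"):
    for d in landmark_of(c,q)[:1]: print(q,c,np.round(W2T(d["point"]),4),d["conf"])
E
```

```text
time_s: 26.7
position: [0.3584, -0.1733, 0.0409]
tool_rot: [[-0.876, 0.482, 0.001], [0.482, 0.876, 0.0], [-0.0, 0.001, -1.0]]
ft_force: [0.3, 0.1, 0.1]
grip_width: 0.0186
gripper_force: 98.0
tcp [-0.22183609  0.00419268  0.04090797] [0.26588519 0.07468959 0.09460377]
shift units [ 0.   -0.    1.49] turn units [ 0.01  0.01 -0.01]
pack_lip scene [-0.0465  0.0045  0.1092] 0.96
pack_centre scene [0.0027 0.0025 0.0965] 0.8
driver_handle scene [-0.2214  0.0013  0.0705] 0.7
driver_tip scene [-0.1172  0.0056  0.0734] 0.47
pack_lip side [0.0021 0.002  0.0023] 0.31
pack_centre side [-0.0008 -0.0016  0.0883] 0.77
driver_handle side [-0.223   0.0042  0.0658] 0.66
driver_tip side [-0.1171 -0.0013  0.0696] 0.81
```

```bash
python3 -m pendant '[[[0,0,0.5],[0,0,0]],[[0,0,0.5],[0,0,0]],[[0,0,0.3],[0,0,0]],[[0,0,0.19],[0,0,0]],[[0,0,0],[0,0,0]]]'
python3 -m pendant '[[[0,0,0],[0,0,0]],[[0,0,0],[0,0,0]],[[0,0,-0.3],[0,0,0]],[[0,0,-0.8],[0,0,0]],[[0,0,-1],[0,0,0]],[[0,0,-1],[0,0,0]],[[0,0,-1],[0,0,0]],[[0,0,0],[0,0,0]]]' 0.5
python3 - <<'E'
from h import *
o=observe();print("tcp",W2T(o["position"]),o["ft_force"])
for c in("scene","side","wrist"):
  i=get_image(c)
  for q in ("pack_lip","pack_centre","driver_handle","driver_tip"):
    for d in landmark_of(c,q)[:1]: print(q,c,np.round(W2T(d["point"]),4),d["conf"])
  P,C=cloud(c,img=i);Q=(P-TO)@Rz(TY)
  hsv=cv2.cvtColor(C[None].astype(np.uint8),cv2.COLOR_BGR2HSV)[0]
  k=(abs(Q[:,0]+.045)<.02)&(abs(Q[:,1])<.04)&(Q[:,2]>.085)&(hsv[:,0]>22)&(hsv[:,0]<35)&(hsv[:,1]>150)
  if k.any(): print(c,"stripe",k.sum(),np.round(Q[k].mean(0),4),np.round(Q[k].min(0),4),np.round(Q[k].max(0),4))
E
```

```text
time_s: 27.82
position: [0.3587, -0.1735, -0.0186]
tool_rot: [[-0.876, 0.482, 0.0], [0.482, 0.876, 0.0], [0.0, 0.0, -1.0]]
ft_force: [-0.1, 0.5, -0.3]
grip_width: 0.0186
gripper_force: 98.2
time_s: 28.82
position: [0.3596, -0.1743, 0.1479]
tool_rot: [[-0.876, 0.482, 0.005], [0.482, 0.876, -0.004], [-0.006, -0.001, -1.0]]
ft_force: [0.3, 0.3, -0.2]
grip_width: 0.0425
gripper_force: 0.0
tcp [-0.22029588  0.0038439   0.14791014] [ 0.31652556  0.30622567 -0.23212733]
pack_lip scene [-0.0465  0.0007  0.106 ] 0.83
pack_centre scene [0.0014 0.0034 0.096 ] 0.74
driver_handle scene [-0.2208  0.0056  0.0103] 0.77
driver_tip scene [-0.1166  0.0046  0.0136] 0.73
scene stripe 14 [-0.0425  0.0015  0.107 ] [-0.0453 -0.0103  0.1049] [-0.0402  0.0153  0.1086]
pack_lip side [-0.0469  0.0011  0.1086] 0.82
pack_centre side [-0.0012 -0.0016  0.0867] 0.76
driver_handle side [-0.2217  0.0066  0.0063] 0.81
driver_tip side [-0.118   0.0045  0.0109] 0.87
driver_handle wrist [-0.1199  0.0036  0.0091] 0.67
driver_tip wrist [-0.1162  0.0028  0.0079] 0.84
```

```bash
python3 - <<'E'
from h import *
plan(T2W([-.035,.001,.148]),down(180+TY))
E
python3 -m pendant '[[[-0.9,0,0],[0,0,0]],[[-0.9,0,0],[0,0,0]],[[-0.9,0,0],[0,0,0]],[[-0.9,0,0],[0,0,0]],[[-0.9,0,0],[0,0,0]],[[0,0,0],[0,0,0]],[[0,0,0],[0,0,0]]]' 0.75
python3 - <<'E'
from h import *
o=observe();A=np.array(o["tool_rot"]);print(W2T(o["position"]),o["grip_width"])
plan(T2W([-.035,.001,.072]),down(180+TY))
i=get_image("wrist");P,C=cloud("wrist",img=i);L=(P-o["position"])@A
for a in(.0,):
  for sg in(1,-1):
    s=(L[:,2]<-.02)&(L[:,2]>-.045)&(L[:,1]*sg>.02)&(L[:,1]*sg<.07);print(sg,s.sum(),np.round(L[s].min(0),3),np.round(L[s].max(0),3))
Q=(P-TO)@Rz(TY)
for x in(-.045,-.04,-.03,-.02,-.01):
  s=(abs(Q[:,0]-x)<.003)&(Q[:,2]>.0985)&(Q[:,2]<.115)&(abs(Q[:,1])<.04)
  if s.sum()>5: print(x,s.sum(),"y",np.round([Q[s,1].min(),Q[s,1].max()],4),"z",np.round(np.median(Q[s,2]),4))
for q in("pack_lip","pack_centre"):
  for d in landmark_of("wrist",q)[:1]: print(q,np.round(W2T(d["point"]),4),d["conf"])
E
```

```text
shift units [-4.66 -0.07 -0.06] turn units [ 0.    0.   -0.01]
time_s: 30.45
position: [0.5158, -0.2599, 0.1453]
tool_rot: [[-0.876, 0.482, -0.001], [0.482, 0.876, 0.001], [0.001, 0.0, -1.0]]
ft_force: [0.3, -0.0, -0.4]
grip_width: 0.0642
gripper_force: 0.0
[-0.04217347  0.0040612   0.1452641 ] 0.06421807651502602
shift units [-0.18 -0.08  1.83] turn units [ 0.01 -0.01 -0.01]
1 495 [-0.012  0.032 -0.045] [ 0.012  0.045 -0.029]
-1 485 [-0.012 -0.046 -0.045] [ 0.012 -0.031 -0.028]
-0.045 528 y [-0.0252  0.0267] z 0.1075
-0.04 445 y [-0.0252  0.0264] z 0.1077
-0.03 354 y [-0.021   0.0226] z 0.1061
-0.02 407 y [-0.0257  0.0265] z 0.1043
-0.01 385 y [-0.0255  0.026 ] z 0.1033
pack_lip [-0.0441 -0.0014  0.1054] 0.69
pack_centre [0.0024 0.0019 0.0962] 0.6
```

```bash
python3 -m pendant '[[[-0.15,-0.08,0.6],[0,0,0]],[[0,0,0.6],[0,0,0]],[[0,0,0.4],[0,0,0]],[[0,0,0.27],[0,0,0]],[[0,0,0],[0,0,0]]]'
python3 -m pendant '[[[0,0,0],[0,0,0]],[[0,0,0],[0,0,0]],[[0,0,0],[0,0,0]],[[0,0,0],[0,0,0]]]' 0 70
python3 - <<'E'
from h import *
o=observe();A=np.array(o["tool_rot"]);print(W2T(o["position"]),o["grip_width"],o["ft_force"])
P,C=cloud("wrist");L=(P-TO)@Rz(TY)
for sg in(1,-1):
    T=(P-o["position"])@A
    s=(abs(T[:,0])<.014)&(T[:,2]<-.02)&(T[:,2]>-.045)&(T[:,1]*sg>.027)&(T[:,1]*sg<.05)&(L[:,2]>.0955);print(sg,s.sum(),np.round(T[s].min(0),3),np.round(T[s].max(0),3))
E
```

```text
time_s: 31.22
position: [0.5198, -0.2658, 0.0705]
tool_rot: [[-0.876, 0.482, -0.0], [0.482, 0.876, 0.001], [0.001, 0.0, -1.0]]
ft_force: [0.1, -0.2, 0.1]
grip_width: 0.0637
gripper_force: 0.0
time_s: 31.72
position: [0.5203, -0.2661, 0.0713]
tool_rot: [[-0.876, 0.482, 0.001], [0.482, 0.876, -0.0], [-0.001, 0.0, -1.0]]
ft_force: [-1.0, 0.5, 3.9]
grip_width: 0.0494
gripper_force: 72.1
[-0.03523682  0.00077916  0.07127173] 0.04938299642073136 [-0.96954462  0.54430941  3.93515089]
1 350 [-0.012  0.027 -0.045] [ 0.014  0.05  -0.024]
-1 367 [-0.008 -0.05  -0.045] [ 0.014 -0.027 -0.024]
```

```bash
python3 -m pendant '[[[0,0,-0.15],[0,0,0]],[[0,0,-0.3],[0,0,0]],[[0,0,-0.4],[0,0,0]],[[0,0,-0.5],[0,0,0]],[[0,0,-0.5],[0,0,0]],[[0,0,0],[0,0,0]],[[0,0,0],[0,0,0]]]'
python3 - <<'E'
from h import *
o=observe();A=np.array(o["tool_rot"]);print(W2T(o["position"]),o["grip_width"],o["ft_force"])
for c in("scene","side","wrist"):
  i=get_image(c)
  if c=="scene": cv2.imwrite("pics/d.png",cv2.resize(i["img"][100:240,170:350],(720,560)))
  for q in ("pack_lip","pack_centre"):
    for d in landmark_of(c,q)[:1]: print(q,c,np.round(W2T(d["point"]),4),d["conf"])
  r=regions_of(c,"pack_centre")
  if r and r[0]["conf"]>.4:
    P,C=cloud(c,r[0]["mask"],i);Q=(P-TO)@Rz(TY);k=(abs(Q[:,1])<.02)&(Q[:,0]<.07)&(Q[:,0]>-.06)&(Q[:,2]<.2)&(Q[:,2]>.12);
    if k.sum()>20: print(c,k.sum(),np.polyfit(Q[k,0],Q[k,2],1),Q[k].min(0),Q[k].max(0))
E
```

```text
time_s: 32.65
position: [0.5197, -0.2658, 0.144]
tool_rot: [[-0.876, 0.482, -0.001], [0.482, 0.876, 0.001], [0.001, 0.001, -1.0]]
ft_force: [0.3, 0.8, -2.4]
grip_width: 0.0492
gripper_force: 72.6
[-0.03594757  0.00082834  0.14403694] 0.04916799713950471 [ 0.25590456  0.76289508 -2.44134137]
pack_centre scene [-0.0008  0.0004  0.1611] 0.73
scene 199 [-0.23054917  0.16486952] [-0.05174915 -0.01989573  0.12631812] [0.04558297 0.01995167 0.1813097 ]
pack_lip side [-0.0466 -0.0028  0.1843] 0.82
pack_centre side [-0.0015 -0.0008  0.1543] 0.69
side 281 [-0.17830047  0.16425583] [-0.05231213 -0.01979739  0.15310066] [0.04339096 0.01999834 0.18014848]
pack_lip wrist [-0.044  -0.0031  0.1793] 0.75
pack_centre wrist [-0.0032  0.0018  0.1636] 0.79
wrist 6541 [-0.23357917  0.16867975] [-0.05093028 -0.01999667  0.16047448] [0.02772179 0.01999721 0.18274662]
```

View pics/d.png

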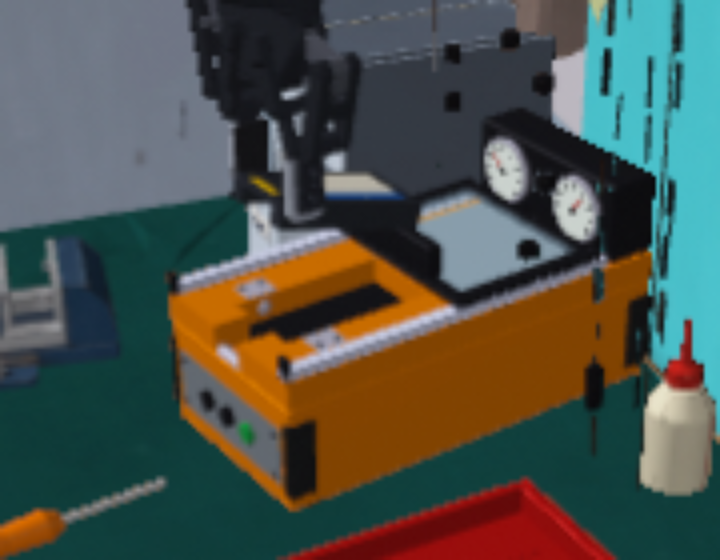

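```bash
python3 -m pendant '[[[0,0,-0.6],[0,0,0]],[[0,0,-0.3],[0,0,0]],[[0.1,-0.4,0],[0,0,0]],[[0.2,-0.7,0],[0,0,0]],[[0.2,-0.8,0],[0,0,0]],[[0.2,-0.8,0],[0,0,0]],[[0.2,-0.8,0],[0,0,0]],[[0.2,-0.8,0],[0,0,0]]]'
python3 -m pendant '[[[0.09,-0.43,0],[0,0,0]],[[0,0,0],[0,-0.6,0.6]],[[0,0,0],[0,-0.6,0.6]],[[0,0,0],[0,-0.6,0]],[[0,0,0],[0,-0.6,0]],[[0,0,0],[0,0,0]],[[0,0,0],[0,0,0]]]'
cat >> h.py <<'E'
def packfit(cs=("scene","side","wrist")):
  o=observe();print("tcp",np.round(o["position"],4))
  for c in cs:
    i=get_image(c)
    for q in ("pack_lip","pack_centre"):
      for d in landmark_of(c,q)[:1]: print(q,c,np.round(d["point"],4),round(d["conf"],2))
    r=regions_of(c,"pack_centre")
    if r and r[0]["conf"]>.4:
      P,C=cloud(c,r[0]["mask"],i);hsv=cv2.cvtColor(C[None].astype(np.uint8),cv2.COLOR_BGR2HSV)[0]
      k=(hsv[:,2]>150)&(np.linalg.norm(P-np.median(P,0),axis=1)<.08)  # label
      if k.sum()>30:
        f=np.linalg.lstsq(np.c_[P[k,:2],np.ones(k.sum())],P[k,2],rcond=None)[0]
        res=P[k,2]-np.c_[P[k,:2],np.ones(k.sum())]@f
        print(c,k.sum(),"grad world",np.round(f[:2],3),"along -35:",round(float(f[:2]@[.819,-.574]),3),"across:",round(float(f[:2]@[.574,.819]),3),"res",round(res.std(),4),"mean",np.round(P[k].mean(0),4))
E
python3 - <<'E'
from h import *
packfit()
print(np.round(observe()["tool_rot"],3).tolist(),observe()["time_s"])
E
```

```text
time_s: 34.25
position: [0.3967, -0.3965, 0.1798]
tool_rot: [[-0.876, 0.483, -0.001], [0.483, 0.876, 0.001], [0.001, 0.001, -1.0]]
ft_force: [-0.8, -0.8, -2.0]
grip_width: 0.0495
gripper_force: 72.9
time_s: 35.12
position: [0.3871, -0.4089, 0.1806]
tool_rot: [[-0.803, 0.571, 0.173], [0.56, 0.821, -0.113], [-0.207, 0.006, -0.978]]
ft_force: [0.6, 0.1, -0.7]
grip_width: 0.049
gripper_force: 72.9
tcp [ 0.3871 -0.4089  0.1806]
pack_lip scene [ 0.3734 -0.3971  0.2149] 0.95
scene 201 grad world [-0.062  0.032] along -35: -0.069 across: -0.009 res 0.0007 mean [ 0.4212 -0.4313  0.2101]
pack_centre side [ 0.4095 -0.4282  0.199 ] 0.65
pack_lip wrist [ 0.375  -0.4049  0.212 ] 0.92
pack_centre wrist [ 0.4097 -0.4235  0.2042] 0.82
wrist 3107 grad world [-0.03   0.028] along -35: -0.041 across: 0.005 res 0.0016 mean [ 0.4086 -0.4241  0.2115]
[[-0.802, 0.571, 0.174], [0.56, 0.821, -0.114], [-0.208, 0.006, -0.978]] 35.725
```

```bash
python3 -m pendant '[[[-0.19,0,0],[0,-0.6,0]],[[0,0,0],[0,0,0]],[[0,0,0],[0,0,0]]]'
python3 - <<'E'
from h import *
packfit(("scene","wrist","side"))
o=observe();plan(o["position"]+[0,0,-.04]);lm("tray_floor",("wrist","scene"))
E
```

```text
time_s: 36.1
position: [0.3931, -0.413, 0.1823]
tool_rot: [[-0.792, 0.571, 0.215], [0.553, 0.821, -0.143], [-0.258, 0.006, -0.966]]
ft_force: [0.4, 0.4, -1.1]
grip_width: 0.0491
gripper_force: 72.9
tcp [ 0.3931 -0.413   0.1823]
pack_lip scene [ 0.3765 -0.4022  0.2136] 0.89
pack_centre scene [ 0.417  -0.4308  0.2069] 0.57
scene 227 grad world [-0.011  0.008] along -35: -0.014 across: 0.001 res 0.0008 mean [ 0.4256 -0.4349  0.2138]
pack_lip wrist [ 0.327  -0.3264  0.001 ] 0.74
pack_centre wrist [ 0.4157 -0.4271  0.2073] 0.71
wrist 3000 grad world [-0.003 -0.001] along -35: -0.002 across: -0.002 res 0.0013 mean [ 0.4138 -0.4279  0.2145]
pack_lip side [ 0.3748 -0.4042  0.2163] 0.55
pack_centre side [ 0.4157 -0.4272  0.2036] 0.65
shift units [ 0.26 -0.01  0.97] 
tray_floor wrist [([0.4198, -0.4299, 0.0113], 0.86)]
tray_floor scene [([0.4193, -0.4308, 0.0131], 0.69), ([0.4154, -0.4314, 0.0004], 0.55)]
```

```bash
python3 -m pendant '[[[0.18,0,0.68],[0,0,0]],[[0.18,0,0.68],[0,0,0]],[[0.18,0,0.68],[0,0,0]],[[0.18,0,0.68],[0,0,0]],[[0.18,0,0.68],[0,0,0]],[[0.16,0,0.58],[0,0,0]],[[0,0,0],[0,0,0]],[[0,0,0],[0,0,0]]]'
python3 - <<'E'
from h import *
packfit(("scene","wrist","side"))
E
```

```text
time_s: 37.8
position: [0.3943, -0.413, 0.0185]
tool_rot: [[-0.792, 0.571, 0.216], [0.552, 0.821, -0.144], [-0.26, 0.005, -0.966]]
ft_force: [0.7, 0.1, -2.2]
grip_width: 0.0488
gripper_force: 72.9
tcp [ 0.3943 -0.413   0.0185]
pack_lip scene [ 0.3795 -0.4     0.0511] 0.81
pack_centre scene [ 0.4155 -0.4302  0.0441] 0.87
scene 232 grad world [-0.109 -0.313] along -35: 0.091 across: -0.318 res 0.0057 mean [ 0.4279 -0.4344  0.0488]
pack_lip wrist [ 0.3801 -0.4056  0.0505] 0.59
pack_centre wrist [ 0.4162 -0.427   0.0427] 0.91
wrist 3160 grad world [ 0.022 -0.012] along -35: 0.025 across: 0.003 res 0.0027 mean [ 0.4139 -0.427   0.0505]
pack_lip side [ 0.3762 -0.4044  0.0548] 0.53
pack_centre side [ 0.4157 -0.4295  0.036 ] 0.59
side 238 grad world [-0.145 -0.389] along -35: 0.105 across: -0.401 res 0.0026 mean [ 0.3516 -0.1655  0.0158]
```

```bash
python3 -m pendant '[[[0.05,0,0.2],[0,0,0]],[[0.04,0,0.15],[0,0,0]],[[0.02,0,0.08],[0,0,0]],[[0,0,0],[0,0,0]],[[0,0,0],[0,0,0]]]'
python3 -m pendant '[[[0.01,0,0.04],[0,0,0]],[[0,0,0],[0,0,0]]]'
python3 -m pendant '[[[0.01,0,0.04],[0,0,0]],[[0,0,0],[0,0,0]]]'
```

```text
time_s: 39.02
position: [0.3942, -0.4126, -0.0001]
tool_rot: [[-0.792, 0.571, 0.216], [0.553, 0.821, -0.143], [-0.259, 0.006, -0.966]]
ft_force: [0.6, 0.2, -1.9]
grip_width: 0.0492
gripper_force: 72.9
time_s: 39.28
position: [0.3942, -0.4125, -0.0019]
tool_rot: [[-0.792, 0.571, 0.216], [0.553, 0.821, -0.143], [-0.259, 0.006, -0.966]]
ft_force: [0.7, 0.4, -1.4]
grip_width: 0.0492
gripper_force: 72.9
time_s: 39.52
position: [0.3943, -0.4126, -0.0027]
tool_rot: [[-0.792, 0.571, 0.216], [0.552, 0.821, -0.144], [-0.26, 0.005, -0.966]]
ft_force: [-2.6, 3.5, 7.9]
grip_width: 0.0493
gripper_force: 73.9
```

```bash
python3 -m pendant '[[[0,0,0],[0,0,0]],[[0,0,0],[0,0,0]],[[0,0,0],[0,0,0]],[[0,0,-0.3],[0,0,0]],[[0,0,-0.8],[0,0,0]],[[0,0,-1],[0,0,0]],[[0,0,-1],[0,0,0]],[[0,0,-1],[0,0,0]]]' 0.75
python3 - <<'E'
from h import *
packfit(("scene","wrist","side"))
for q in("driver_handle","driver_tip","cover_pull","oil_bottle","eye_loupe","compound_bar"): lm(q,("scene","side"))
print(W2T(landmark_of("scene","cover_pull")[0]["point"]))
i=get_image("scene");cv2.imwrite("pics/e.png",cv2.resize(i["img"][110:300,150:400],(750,570)))
E
```

```text
time_s: 40.52
position: [0.3583, -0.3886, 0.1569]
tool_rot: [[-0.792, 0.571, 0.216], [0.553, 0.821, -0.144], [-0.259, 0.005, -0.966]]
ft_force: [0.0, 0.1, -0.4]
grip_width: 0.064
gripper_force: 0.0
tcp [ 0.3583 -0.3886  0.1569]
pack_lip scene [ 0.3762 -0.4009  0.0306] 0.68
pack_centre scene [ 0.4186 -0.4263  0.024 ] 0.76
scene 290 grad world [-0.008 -0.006] along -35: -0.003 across: -0.009 res 0.0012 mean [ 0.4255 -0.4319  0.0295]
pack_lip wrist [ 0.3785 -0.4035  0.0277] 0.65
pack_centre wrist [ 0.4175 -0.4267  0.0211] 0.92
wrist 1377 grad world [-0.003  0.001] along -35: -0.003 across: -0.001 res 0.0007 mean [ 0.4218 -0.4325  0.0304]
pack_lip side [ 0.378  -0.4046  0.0313] 0.74
pack_centre side [ 0.4175 -0.4317  0.0161] 0.82
side 150 grad world [0.004 0.001] along -35: 0.003 across: 0.003 res 0.0008 mean [ 0.4273 -0.4306  0.03  ]
driver_handle scene [([0.3588, -0.1748, 0.0081], 0.78)]
driver_handle side [([0.3569, -0.1739, 0.0058], 0.54)]
driver_tip scene [([0.4515, -0.2237, 0.0127], 0.66)]
driver_tip side [([0.5461, -0.5719, -0.0006], 0.51), ([0.3567, -0.1695, 0.0061], 0.29)]
cover_pull scene [([0.4165, -0.4279, 0.025], 0.42)]
cover_pull side [([0.4139, -0.4285, 0.0115], 0.6)]
oil_bottle scene [([0.5889, -0.4848, 0.0005], 0.61), ([0.5944, -0.3065, 0.1169], 0.18)]
oil_bottle side [([0.5902, -0.4842, -0.0007], 0.68)]
eye_loupe scene [([0.3284, -0.3225, -0.001], 0.62)]
eye_loupe side [([0.3301, -0.3232, 0.001], 0.82), ([0.5432, -0.5666, -0.0004], 0.49)]
compound_bar scene [([0.5465, -0.5741, 0.0058], 0.69)]
compound_bar side [([0.5417, -0.567, -0.0015], 0.79)]
[-0.04826728 -0.19097531  0.025     ]
```

View pics/e.png

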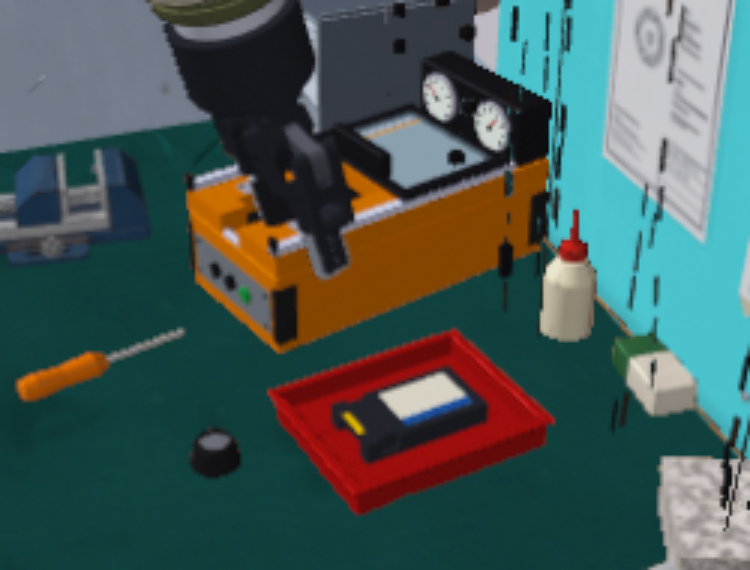

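The picture shows the pack lying flat, label up, in the tray, with its label near (430,400). The cover is back, with its pull near (360,155). The driver lies on the bench near (100,365), the bystanders have not moved, and the arm is clear.

```bash
python3 -c "
from rig import *
print(close_job())"
```

```text
the job is handed in; nothing more can be done
None
```

The job is handed in at about 42 of the 72 s: the cover is slid fully back, the pack was levered out and lies flat, label up, in the red tray, the screwdriver is on the bench and the bystanders have not moved; the hand-in returned no verdict, so this rests on my last pictures and measurements.

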